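# Spent batteries into the collection jar

### The arm

A 6-joint arm with a two-finger parallel gripper is mounted at the origin on the work surface. World frame = base frame: x ahead of the robot, y to its left, z up, the work surface at z = 0. Lengths are in m, angles in rad, forces in N, time in s.
With the tool pointing down it reaches from about 0.375 to 0.9 m from the base axis. Payload 3.1 kg.
Tool frame: the origin (TCP) lies midway between the tips of the shut fingers; the grasp point (between the pads) lies 19 mm behind it (manip.hold_point_z is the distance from the TCP to the grasp point, in m); z points along the fingers, y is the direction in which the jaws open and shut (so a half turn about z gives the same grasp; the last joint's range is limited). The gripper opens to 85 mm and grips with 20 to 120 N. Pads are 22 mm wide; open, the fingers measure 114 mm over their backs; the gripper's body (76 mm by 85 mm) begins 54 mm behind the grasp point. The pads swing forward as they close: fully open they stand 13 mm farther back than shut.
Start: joints at [1.038, 0.527, 1.433, -0, 1.181, -0.178], TCP at [0.217, 0.586, 0.231] pointing down, gripper open.
Joint ranges: [-3.08, 3.08], [-0.75, 2.2], [0.22, 2.44], [-1.43, 4.57], [0, 2.65], [-2.85, 2.85]. Speed limits (rad/s): [2.79, 2.79, 3.14, 3.14, 3.14, 3.14].

### API

Orientations are given as a unit quaternion [x, y, z, w].
In Python, from station import manip gives the robot as it stands.
- The arm moves only by the tool drive_tool, never from a script. Its argument "motion" is one flat list of numbers, 7 for each row, row after row: the shift along the tool's x, y, z in mm, then the turn, a rotation vector about the tool's x, y, z in degrees, then the finger opening in mm, from 0 to 85.4. A call has 1 to 8 rows; each row is the pose to reach, as a shift and turn from the pose measured when the call began, along the tool's axes at that moment; what a row does not reach only later rows make up. A row lasts 1/8 s, in which the tool goes at most 62.5 mm and 10.7 degrees, less where a joint would pass 70% of its speed; a pose out of reach is approached as far as the arm can. A call with a gripper value outside its range is refused whole. The fingers move at their own pace and stop on an object; "force" is the grip in N (left out, the last holds). Time passes only in rows, so rows that repeat a pose let the fingers close. It gives the time, the measured TCP pose, the force and the opening at its end, in the units of the state.
- manip.sense(): the state, without advancing time (a new reading comes with each control period).
- manip.snapshot(name): name is "scene" or "top" or "wrist"; returns a dict with "color" (480x640x3 uint8, red, green, blue), "fx", "fy", "cx", "cy" (pixels), "k1" (the pictures are not rectified: a ray, as slopes to the right and down, at radius r is drawn at 1 + k1 r^2 times it, then the intrinsics apply), "view" (4x4, takes a point from world to camera coordinates). Camera axes: x right, y up, looking along -z (the intrinsics and any distortion apply to the point x, -y, -z); pixel columns grow to the right and rows downward; lengths in m; the calibration is good to about 2 mm. A picture is of the moment at which its call begins. There is no depth.
- manip.sign_off(): hands the job in, once; it reports no verdict.
The state is a dict: "t": time; "q": joint angles; "qd": joint speeds; "tau": joint torques, N m; "tcp_pos": TCP position; "tool_rot": TCP orientation; "force": force on the tool from outside, world axes, zero at the start; "ft_torque": the same for the moment, N m; "finger_gap": opening from 0.0 (shut) to 1.0 (fully open).
Only numpy, scipy, OpenCV 4.12 (cv2) and the standard library are available. Lean on these libraries where they do the work, as an engineer would, in place of code of your own. Each camera call takes 0.05 s, during which the arm holds its last target.

### The job

Two of the D-size batteries on the desk are spent and have orange tape over the top end: feed them one at a time through the neck of the clear jar with the green collar, so that both end up wholly inside it. Leave the fresh, untaped battery standing where it is, and leave the jar standing in its place.

Things in the scene. Friction and masses are not known exactly. Their poses are not given: they have to be found in the camera images.
- jar: Open clear plastic collection jar, loose, 0.6 kg, upright on the desk. Round belly 110 mm in outer diameter from the desk to 105 mm height, sloping shoulder up to 122 mm, then a straight green neck 68 mm outer and 60 mm inner diameter up to the rim at 155 mm height. Inside floor 5 mm above the desk. Origin: centre of its underside, z along its axis to the mouth.
- taped_a: Spent battery: standing D-size battery cell, a cylinder 33 mm in diameter and 61 mm high, 0.11 to 0.17 kg, dark blue jacket with a narrow steel band; bright orange tape covers its whole top end and the uppermost 13 mm of its side. Origin at the middle of the cylinder (30.5 mm above the desk at the start), z along its axis to the taped end.
- taped_b: The other spent battery, the same as taped_a in looks, size and origin.
- fresh: Fresh battery, to be left alone: the same standing D-size battery cell, a cylinder 33 mm in diameter and 61 mm high, 0.11 to 0.17 kg, dark blue jacket with a narrow steel band, but with a bare steel top end and a small steel nub, no tape. Origin at the middle of the cylinder, z along its axis to the nub. At the start the three batteries and a white glue stick with a blue cap (30 mm diameter, 82 mm high) stand apart, 80 mm or more between centres.
Not all that is in view belongs to the job. Leave any purple or yellow look-alike of the taped_a alone.

How it is judged:
On the way, in this order (a step that is already met when the one before it is completed fails the run):
1. one taped battery is inside the jar (((horizontal distance between taped_a and jar below 0.055 m and z of taped_a in the frame of jar between 0 and 0.115 m) or (horizontal distance between taped_b and jar below 0.055 m and z of taped_b in the frame of jar between 0 and 0.115 m))), for 0.2 s.
2. both taped batteries are inside the jar (horizontal distance between each of taped_a, taped_b and jar below 0.055 m and z of taped_a in the frame of jar between 0 and 0.115 m and z of taped_b in the frame of jar between 0 and 0.115 m), for 0.2 s.
At the end, for the whole second after the job is handed in: Both taped batteries are released and inside the jar, lying, leaning or standing (centre within 55 mm of the jar's axis, between 0 and 115 mm above its underside); the jar stands upright within 0.1 rad and within 50 mm of where it was; the fresh battery stands within 30 mm of where it was (all of step 2 and angle between jar's own z axis and vertical below 0.1 rad and distance of jar from where it was at the start of the episode below 0.05 m and not (distance of fresh from where it was at the start of the episode above 0.03 m or angle between fresh's own z axis and vertical above 0.35 rad)); the robot touches nothing.
It fails at once if the fresh battery is knocked over or shifted by more than 30 mm (distance of fresh from where it was at the start of the episode above 0.03 m or angle between fresh's own z axis and vertical above 0.35 rad).
It fails at once if the jar is tipped by more than 0.35 rad (angle between jar's own z axis and vertical above 0.35 rad).
It also fails if it takes over 51 s, if anything falls off the work surface, if the arm or the gripper's body presses on something with over 40 N, if the wrist force passes 120 N, or if a joint passes its speed limit or range.

## Working session

There is one attempt and no reset: what is moved stays moved. The work goes in short steps, Python scripts to look and compute and a tool call to move; the robot and the scene stay as the last step left them, time stands still between calls to the robot, and variables do not carry over. Pictures are saved under pics/ and viewed, and the job is handed in when it is done.

Besides the shell and the picture viewer there is one more tool, called after "Emit:" as a command line: name --argument value ..., lists and objects as JSON in quotes. drive_tool: Moves the arm, as the interface text tells. Its arguments: {"type":"object","properties":{"motion":{"type":"array","items":{"type":"number"}},"force":{"type":"number"}},"required":["motion"]}

```bash
ls; mkdir -p pics; cat > h.py <<'E'
import numpy as np, cv2
from scipy.spatial.transform import Rotation as R
from station import manip
def snap(n,f):
    s=manip.snapshot(n); cv2.imwrite('pics/'+f+'.png',s['color'][:,:,::-1])
    np.save('pics/'+f+'.npy',{k:s[k] for k in s},allow_pickle=True); return s
def load(f): return np.load('pics/'+f+'.npy',allow_pickle=True).item()
def pix(s,p):
    c=np.array(s['view'])@np.r_[p,1]; x,y=c[0]/-c[2],-c[1]/-c[2]
    d=1+s['k1']*(x*x+y*y); return np.array([s['fx']*x*d+s['cx'],s['fy']*y*d+s['cy']])
def world(s,u,v,z):
    K=np.array([[s['fx'],0,s['cx']],[0,s['fy'],s['cy']],[0,0,1.]])
    x,y=cv2.undistortPoints(np.array([[[u,v]]],float),K,np.array([s['k1'],0,0,0,0]))[0,0]
    V=np.array(s['view']); Ri=V[:3,:3].T; o=-Ri@V[:3,3]; d=Ri@np.array([x,-y,-1])
    return o+d*(z-o[2])/d[2]
def crop(f,u,v,w,k,out):
    im=cv2.imread('pics/'+f+'.png'); h=int(w*.75)
    a=im[max(0,v-h):v+h,max(0,u-w):u+w]; cv2.imwrite('pics/'+out+'.png',cv2.resize(a,None,fx=k,fy=k,interpolation=cv2.INTER_CUBIC))
E
python3 -c "
from h import *
for n in ['scene','top','wrist']:
    s=snap(n,n+'0'); print(n,s['fx'],s['k1'],np.linalg.inv(s['view'])[:3,3])
print(manip.sense())"
```

```text
pics
scene 497.15534111224457 -0.007148812351207207 [0.87366275 0.261225   0.83880061]
top 513.5993746050813 -0.05074772276523796 [ 0.43014679 -0.00265937  1.2212516 ]
wrist 432.55302491791974 -0.0976856624352758 [0.14508314 0.61288258 0.37316695]
{'t': 0.15, 'q': array([ 1.03752257e+00,  5.28255175e-01,  1.43361528e+00,  7.72708910e-06,
        1.18139411e+00, -1.78515407e-01]), 'qd': array([ 0.0021858 , -0.00438204, -0.00677072, -0.00105692, -0.00134619,
        0.00127534]), 'tau': array([ 1.02951130e-03, -4.42748487e+01, -1.78275543e+01, -1.77303295e-04,
        5.60234577e-03, -2.65879112e-05]), 'tcp_pos': array([0.21679804, 0.5856086 , 0.23055453]), 'tool_rot': array([ 1.76451864e-01,  9.84308915e-01, -7.82325441e-04, -2.94620301e-04]), 'force': array([ 0.17513466, -0.0373038 ,  0.00343976]), 'ft_torque': array([ 0.02539492, -0.01308064, -0.03216836]), 'finger_gap': 1.0000089237995113}
```

View pics/top0.png

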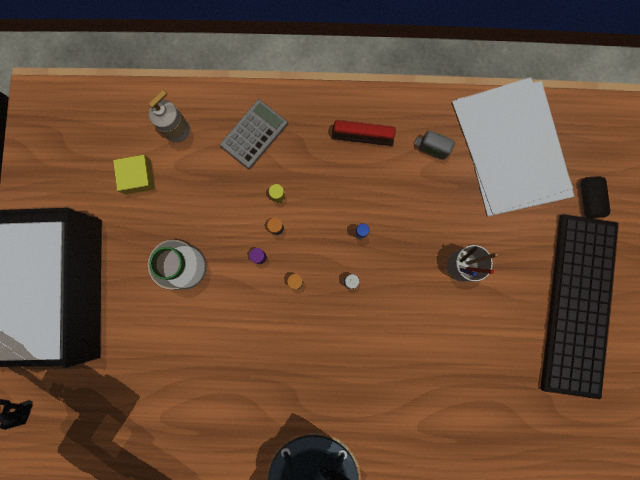

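View pics/scene0.png

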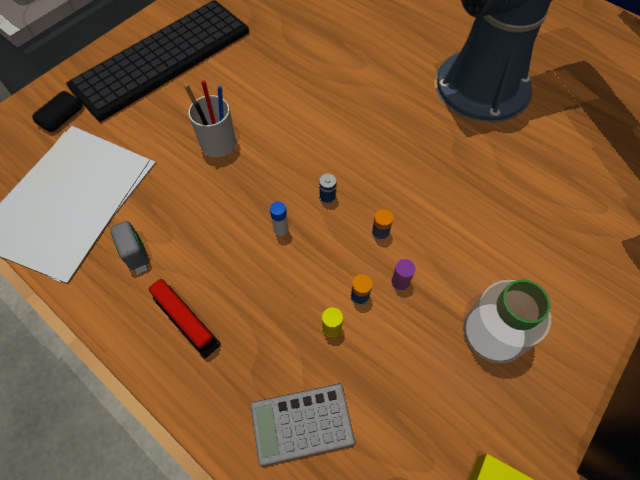

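View pics/wrist0.png

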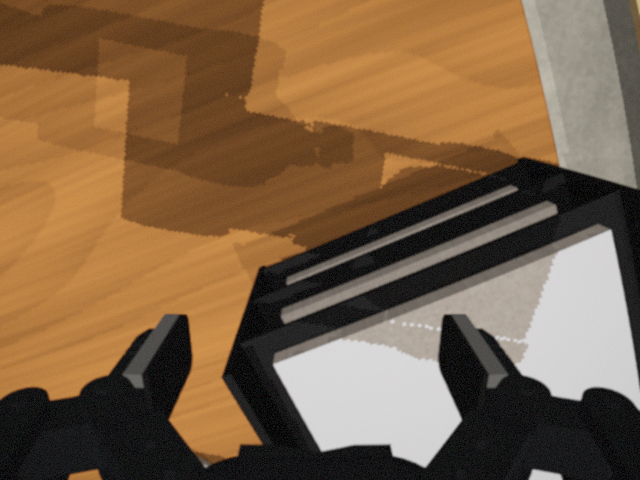

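The top view shows these candidates: orange tops at (275,226) and (295,282), yellow at (276,191), purple at (258,256), the blue glue cap at (362,230) and the bare steel top at (352,282). The jar's green collar is at about (167,264). I'll crop in closer before choosing.

```bash
python3 -c "
from h import *
crop('top0',300,240,80,5,'c1'); crop('scene0',360,250,80,5,'c2'); crop('top0',175,265,50,7,'c3')
for f,n,pts in [('top0','top',[(275,226),(295,282),(276,191),(258,256),(352,282)]),('scene0','scene',[(362,283),(383.5,217.5),(332,315),(404,267),(328,180)])]:
  s=load(f)
  for p in pts: print(n,p,world(s,*p,.061).round(4))
"
```

```text
top (275, 226) [0.5814 0.1033 0.061 ]
top (295, 282) [0.4554 0.0535 0.061 ]
top (276, 191) [0.6624 0.1041 0.061 ]
top (258, 256) [0.5117 0.1393 0.061 ]
top (352, 282) [ 0.4592 -0.0749  0.061 ]
scene (362, 283) [0.5833 0.1042 0.061 ]
scene (383.5, 217.5) [0.458  0.0546 0.061 ]
scene (332, 315) [0.6593 0.1019 0.061 ]
scene (404, 267) [0.5133 0.1405 0.061 ]
scene (328, 180) [ 0.4606 -0.0741  0.061 ]
```

View pics/c1.png

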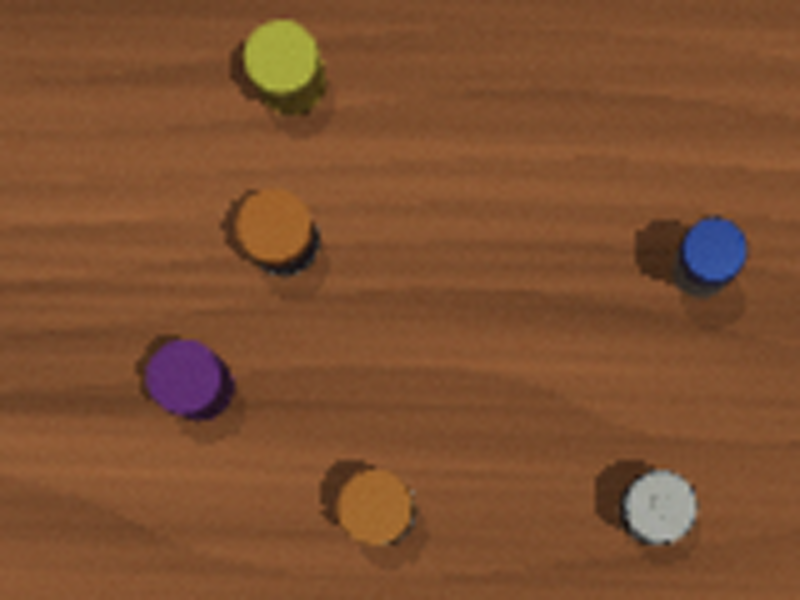

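View pics/c2.png

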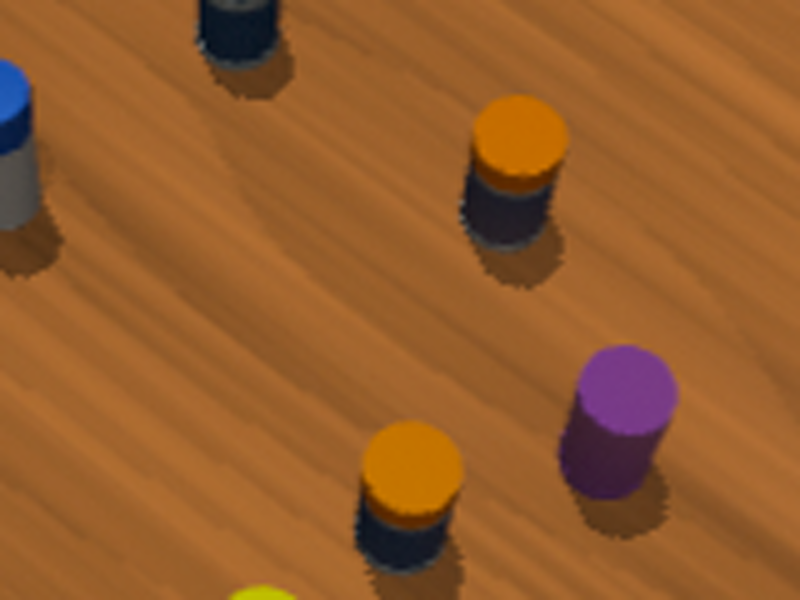

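View pics/c3.png

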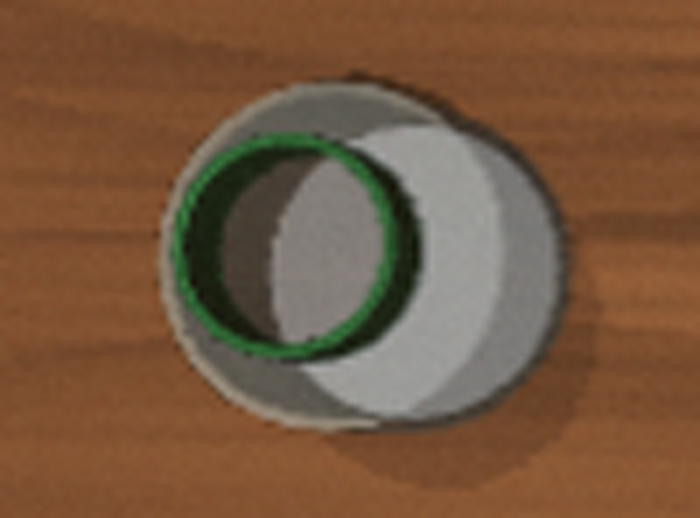

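Both crops agree: the orange tops at (275,226) and (295,282) sit on dark blue jackets, so those are the taped pair. Purple and yellow are solid-colour look-alikes, and the steel top at (352,282) is the fresh battery. Next I'll refine the coordinates and work out the shifts in the tool frame.

```bash
cat >> h.py <<'E'
def rel(target):
    s=manip.sense(); return (R.from_quat(s['tool_rot']).inv().apply(np.array(target)-s['tcp_pos'])*1000).round(1)
E
python3 -c "
from h import *
t=load('top0'); c=load('scene0')
for a,b,z in [((274.4,224.8),(362,283.2),.061),((294.6,281),(383.6,217.2),.061),((165.1,262.6),(524.5,304.5),.155)]: print(world(t,*a,z).round(4),world(c,*b,z).round(4))
crop('scene0',520,310,60,6,'c4')
for p in [(102,208,0.0),(102,208,.1),(102,208,.2)]: print(world(t,*p))
"
```

```text
[0.5841 0.1048 0.061 ] [0.5835 0.1044 0.061 ]
[0.4577 0.0545 0.061 ] [0.4573 0.0544 0.061 ]
[0.4856 0.3221 0.155 ] [0.4918 0.3227 0.155 ]
[0.62178477 0.53268041 0.        ]
[0.60609284 0.48884507 0.1       ]
[0.5904009  0.44500973 0.2       ]
```

View pics/c4.png

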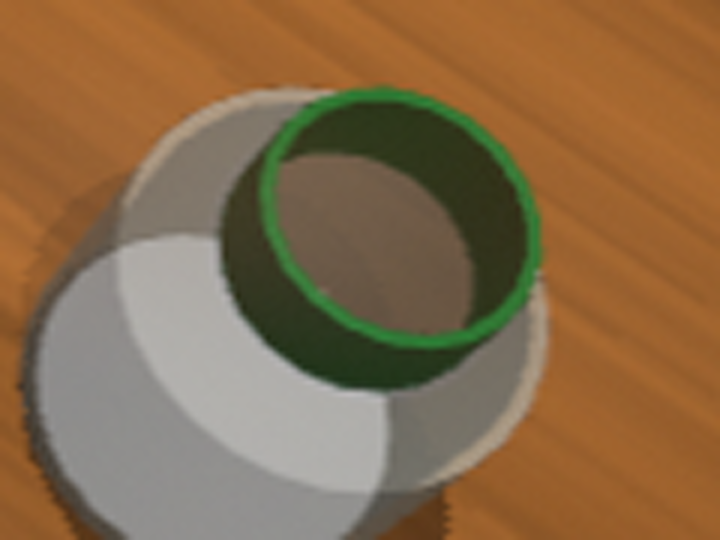

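```bash
python3 -c "
from h import *
t=load('top0'); c=load('scene0')
print(world(t,165.2,262.7,.155),world(c,526.3,300.9,.155))
s=manip.sense(); print(s['tcp_pos'])
print(rel([.4575,.0545,.23]),rel([.4575,.0545,.032]))
"
```

```text
[0.48535866 0.32185811 0.155     ] [0.48522106 0.32186116 0.155     ]
[0.21679804 0.5856086  0.23055453]
[-410.2 -414.4    1.1] [-410.3 -414.1  199.1]
```

Emit:
drive_tool --motion '[0,0,-50,0,0,0,60,-50,-50,-50,0,0,0,60,-90,-90,-50,0,0,0,60,-130,-130,-50,0,0,0,60,-170,-170,-50,0,0,0,60,-210,-210,-50,0,0,0,60,-250,-250,-50,0,0,0,60,-290,-290,-50,0,0,0,60]' --force 50

```text
t: 1.15
tcp_pos: [0.3885, 0.2113, 0.281]
tool_rot: [0.176, 0.984, -0.001, -0.0]
force: [0.6, 0.9, 0.5]
finger_gap: 0.702
```

```bash
python3 -c "
from h import *
s=manip.sense(); print(s['tcp_pos'],s['tool_rot'],s['t'],s['finger_gap'])
print(rel([.4575,.0545,.2]))"
```

```text
[0.38846782 0.21128437 0.28095566] [ 1.76375041e-01  9.84322743e-01 -7.45090951e-04 -1.62823080e-04] 1.15 0.7020591032628093
[-119.2 -122.9   81.1]
```

Emit:
drive_tool --motion '[-40,-41,15,0,0,0,60,-80,-82,30,0,0,0,60,-119,-123,50,0,0,0,60,-119,-123,81,0,0,0,60,-119,-123,121,0,0,0,60,-119,-123,131,0,0,0,60,-119,-123,131,0,0,0,60,-119,-123,131,0,0,0,60]'

```text
t: 2.15
tcp_pos: [0.4583, 0.0546, 0.1513]
tool_rot: [0.176, 0.984, -0.001, 0.001]
force: [-0.2, -0.5, -0.1]
finger_gap: 0.706
```

```bash
python3 -c "
from h import *
snap('wrist','w1'); s=snap('scene','s1'); crop('s1',383,210,80,5,'s1c')
s=manip.sense(); print(s['tcp_pos'],s['tool_rot'],s['t'],s['finger_gap'])
print(rel([.4575,.0545,.032]))"
```

```text
[0.45821874 0.05461855 0.15137798] [ 1.76081449e-01  9.84374503e-01 -6.35496252e-04  1.32550221e-03] 2.25 0.7038138171692533
[  1.   -0.3 119.4]
```

View pics/w1.png

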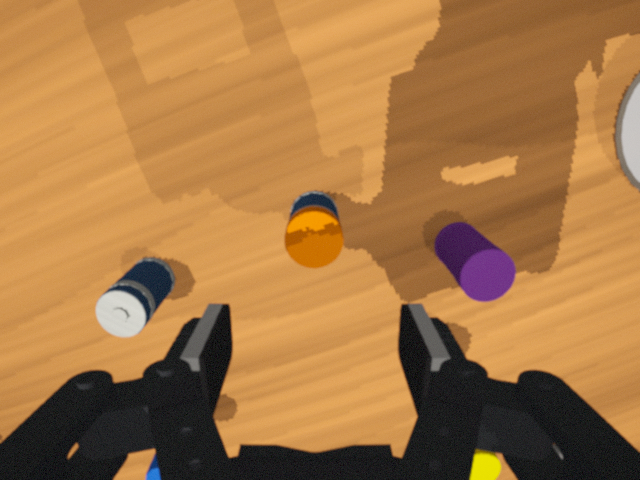

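View pics/s1c.png

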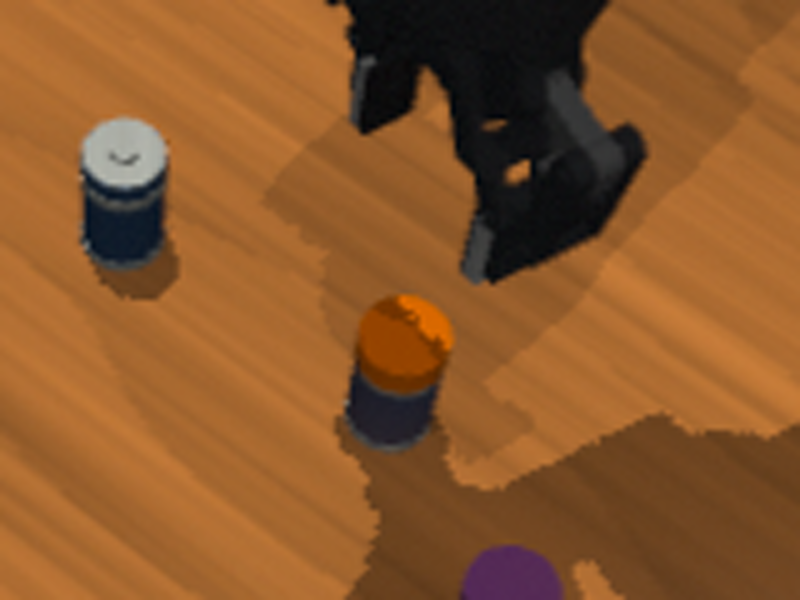

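The wrist view shows the taped battery at (314,238), centred between the fingers (inner edges at 231 and 399). Purple at (475,262) and fresh at (135,300) are well outside the jaws. I'll descend, then close.

Emit:
drive_tool --motion '[1,0,40,0,0,0,60,1,0,80,0,0,0,60,1,0,105,0,0,0,60,1,0,119,0,0,0,60,1,0,119,0,0,0,60,1,0,119,0,0,0,50]'

```text
t: 3.0
tcp_pos: [0.4584, 0.0547, 0.0333]
tool_rot: [0.176, 0.984, -0.001, 0.002]
force: [-0.3, -0.3, -1.2]
finger_gap: 0.591
```

Emit:
drive_tool --motion '[0,0,0,0,0,0,40,0,0,0,0,0,0,25,0,0,0,0,0,0,20,0,0,0,0,0,0,20,0,0,0,0,0,0,20,0,0,0,0,0,0,20]'

```text
t: 3.75
tcp_pos: [0.4591, 0.0546, 0.0343]
tool_rot: [0.176, 0.984, -0.001, 0.004]
force: [-0.8, -0.6, 6.3]
finger_gap: 0.371
```

```bash
python3 -c "
from h import *
snap('wrist','w2'); s=snap('scene','s2'); crop('s2',383,210,80,5,'s2c')
s=manip.sense(); print(s['tcp_pos'],s['tool_rot'],s['t'],s['finger_gap'],s['force'])"
```

```text
[0.45908597 0.05460349 0.03433692] [ 1.76009293e-01  9.84382189e-01 -5.35633407e-04  3.48524843e-03] 3.85 0.3696198127534577 [-0.18044886 -0.9887231   5.98626236]
```

View pics/s2c.png

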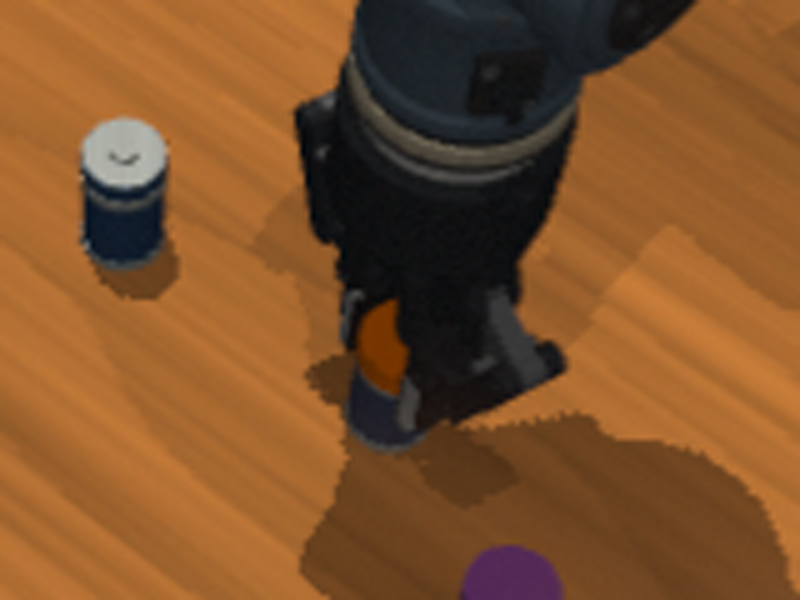

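View pics/w2.png

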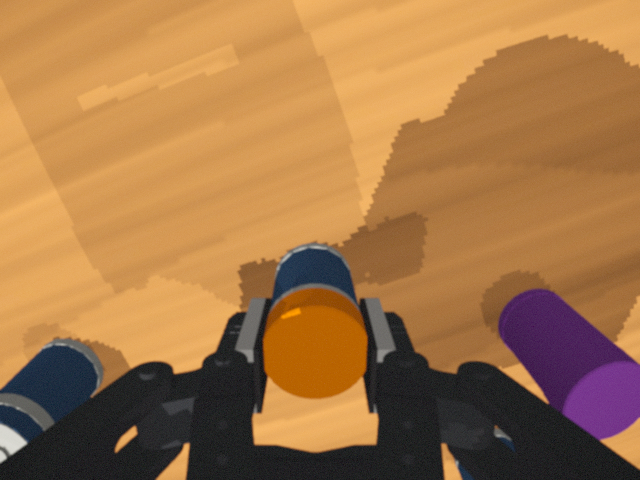

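The battery is held: the opening is about 32 mm, and the tape is centred between the pads at (315,345). Lift next.

Emit:
drive_tool --motion '[0,0,-15,0,0,0,20,0,0,-50,0,0,0,20,0,0,-90,0,0,0,20,0,0,-130,0,0,0,20,0,0,-170,0,0,0,20,0,0,-195,0,0,0,20,0,0,-200,0,0,0,20]'

```text
t: 4.72
tcp_pos: [0.4584, 0.055, 0.2361]
tool_rot: [0.176, 0.984, -0.0, 0.006]
force: [-0.0, -0.1, -1.4]
finger_gap: 0.369
```

```bash
python3 -c "
from h import *
snap('wrist','w3')
s=manip.sense(); print(s['tcp_pos'],s['tool_rot'],s['t'],s['finger_gap'],s['force'])
print(rel([.4853,.3219,.232]))"
```

```text
[0.45797391 0.055093   0.23546386] [ 1.75949677e-01  9.84387583e-01 -4.50315207e-04  4.75338380e-03] 4.775 0.367383530661442 [ 1.06553923  0.34620069 -1.9731046 ]
[ 66.8 259.8   3. ]
```

View pics/w3.png

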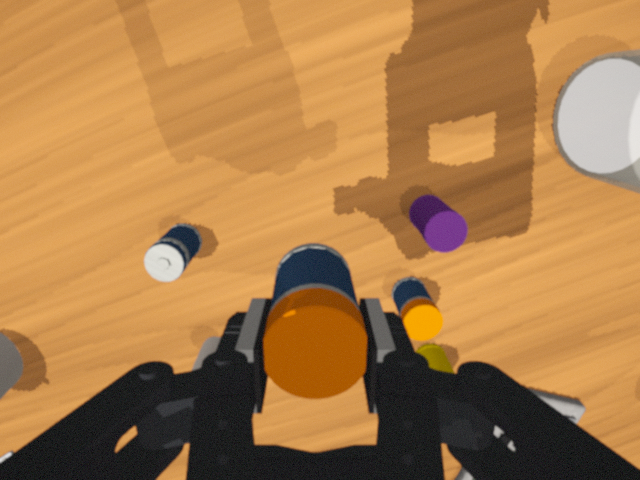

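The battery is held firmly in the jaws and hasn't moved. Its bottom is at about 0.20 m, clear of the rim at 0.155 m. I'll carry it over the jar.

Emit:
drive_tool --motion '[8,30,0,0,0,0,20,18,70,0,0,0,0,20,28,110,0,0,0,0,20,39,150,0,0,0,0,20,49,190,0,0,0,0,20,60,230,0,0,0,0,20,66,252,0,0,0,0,20,67,260,0,0,0,0,20]'

```text
t: 5.78
tcp_pos: [0.4845, 0.3226, 0.2337]
tool_rot: [0.175, 0.985, -0.001, 0.004]
force: [-0.5, 0.2, -0.7]
finger_gap: 0.368
```

Emit:
drive_tool --motion '[0,0,0,0,0,0,20,0,0,0,0,0,0,20]'

```text
t: 6.02
tcp_pos: [0.4843, 0.3213, 0.2334]
tool_rot: [0.176, 0.984, -0.002, 0.003]
force: [0.3, -0.1, -0.9]
finger_gap: 0.368
```

```bash
python3 -c "
from h import *
snap('wrist','w4'); snap('scene','s4'); snap('top','t4'); crop('s4',520,300,80,5,'s4c'); crop('t4',170,262,60,6,'t4c')
s=manip.sense(); print(s['tcp_pos'],s['tool_rot'],s['t'],s['finger_gap'],s['force'])
print(rel([.4853,.3219,.160]))"
```

```text
[0.48466174 0.32165909 0.23385083] [ 0.17586343  0.98440613 -0.00147845  0.00379954] 6.175 0.37317979404223844 [ 1.11802079  0.27969131 -1.19560441]
[ 0.1  0.6 73.9]
```

View pics/w4.png

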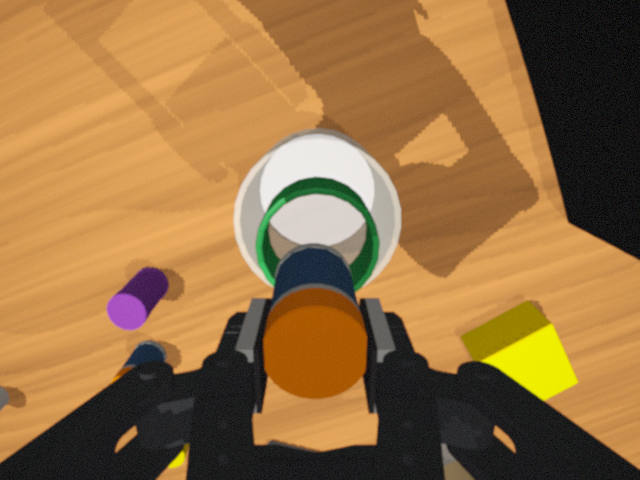

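View pics/s4c.png

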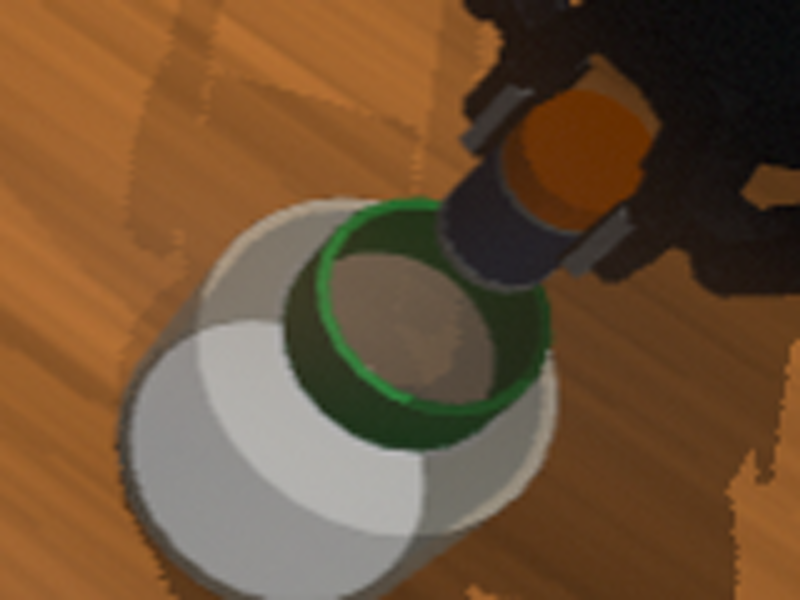

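The wrist view has the battery axis at u≈315 and the rim centre at u≈318, so the lateral offset is about 2 mm against 13 mm of clearance. The scene view shows the battery above the mouth. I'll lower it into the neck.

Emit:
drive_tool --motion '[0,1,20,0,0,0,20,0,1,40,0,0,0,20,0,1,55,0,0,0,20,0,1,65,0,0,0,20,0,1,73,0,0,0,20,0,1,73,0,0,0,20]'

```text
t: 6.92
tcp_pos: [0.4853, 0.3222, 0.1604]
tool_rot: [0.176, 0.984, -0.002, 0.003]
force: [0.1, -0.2, -1.4]
finger_gap: 0.365
```

```bash
python3 -c "
from h import *
snap('wrist','w5'); snap('scene','s5'); crop('s5',520,300,80,5,'s5c')
s=manip.sense(); print(s['tcp_pos'],s['tool_rot'],s['t'],s['finger_gap'],s['force'])"
```

```text
[0.48581212 0.32247836 0.16120169] [ 0.17582282  0.98441232 -0.00125044  0.00414229] 7.025 0.3697802067424226 [-0.29353901  0.11571762 -1.03136504]
```

View pics/w5.png

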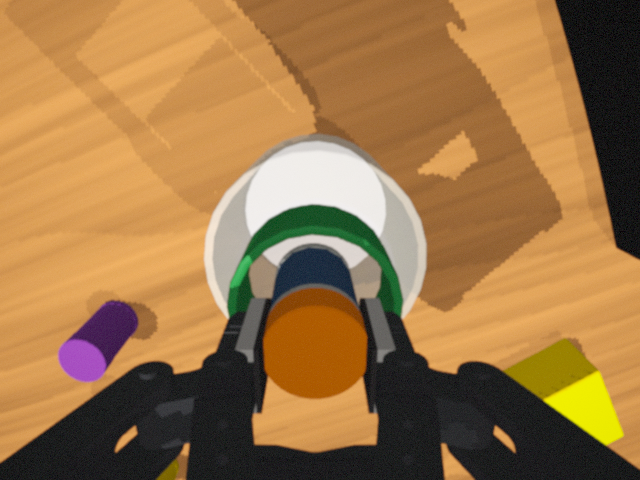

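View pics/s5c.png

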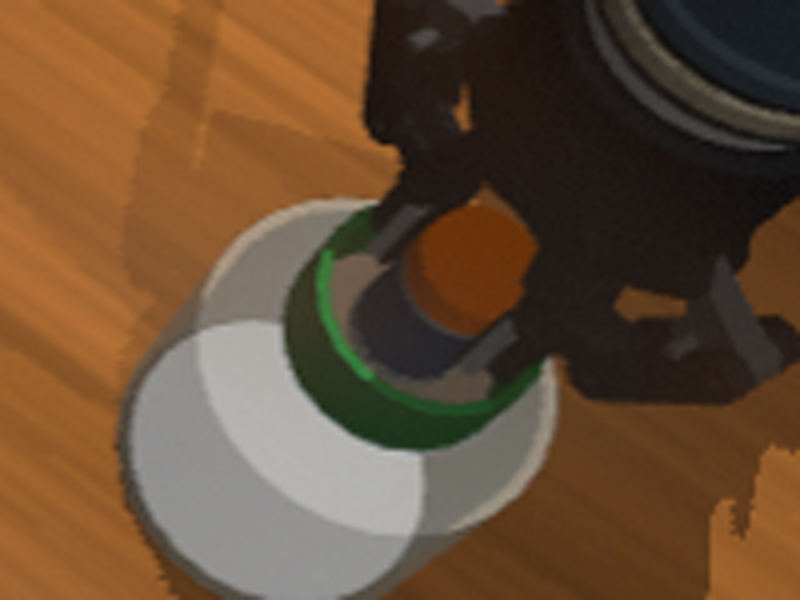

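The battery's lower end is inside the neck and centred, with no contact force. Release it and rise.

Emit:
drive_tool --motion '[0,0,0,0,0,0,60,0,0,0,0,0,0,60,0,0,0,0,0,0,60,0,0,-25,0,0,0,60,0,0,-60,0,0,0,60,0,0,-80,0,0,0,60]'

```text
t: 7.78
tcp_pos: [0.4859, 0.3231, 0.2431]
tool_rot: [0.176, 0.984, -0.001, 0.005]
force: [0.1, 0.1, -0.7]
finger_gap: 0.701
```

```bash
python3 -c "
from h import *
snap('wrist','w6'); snap('scene','s6'); 
s=manip.sense(); print(s['tcp_pos'],s['tool_rot'],s['t'],s['finger_gap'],s['force'])
print(rel([.5838,.1046,.24]))"
```

```text
[0.48674479 0.32351509 0.24394142] [1.75759929e-01 9.84409997e-01 4.21710802e-04 6.72507022e-03] 7.875 0.704713046029626 [0.35634616 1.01991685 0.22863685]
[-166.8 -171.8    5.6]
```

View pics/w6.png

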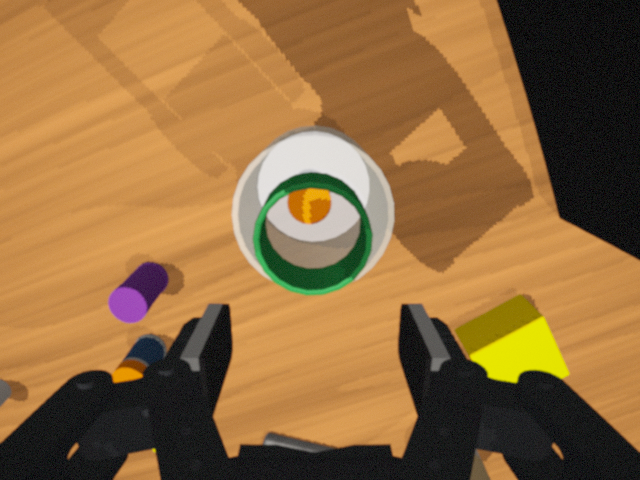

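View pics/s6.png

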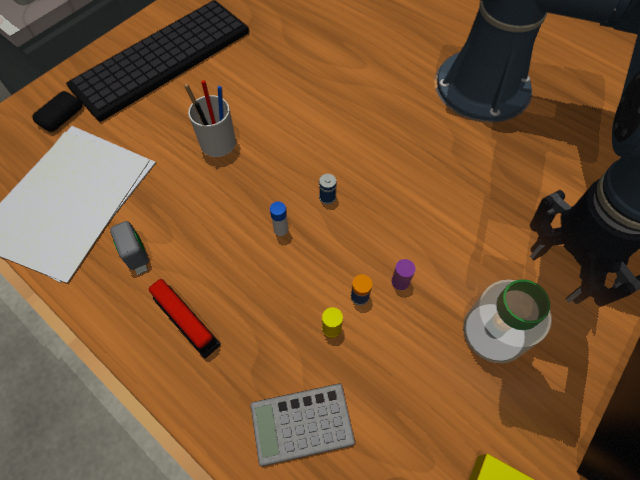

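The first battery is standing inside the jar: its orange top shows through the mouth at (310,205) in the wrist view. The jar hasn't moved, and the second taped battery is still at (362,287) in the scene view. Go to the second one.

Emit:
drive_tool --motion '[-22,-23,0,0,0,0,60,-50,-52,0,0,0,0,60,-80,-82,0,0,0,0,60,-110,-113,0,0,0,0,60,-140,-144,10,0,0,0,60,-160,-165,40,0,0,0,60,-167,-172,70,0,0,0,60,-167,-172,90,0,0,0,60]'

```text
t: 8.88
tcp_pos: [0.5842, 0.1029, 0.1528]
tool_rot: [0.177, 0.984, 0.0, 0.005]
force: [-0.6, 0.2, 0.6]
finger_gap: 0.703
```

Emit:
drive_tool --motion '[0,0,0,0,0,0,60,0,0,0,0,0,0,60]'

```text
t: 9.12
tcp_pos: [0.584, 0.103, 0.1526]
tool_rot: [0.177, 0.984, 0.0, 0.005]
force: [0.0, 0.3, 0.2]
finger_gap: 0.706
```

```bash
python3 -c "
from h import *
snap('wrist','w7')
s=manip.sense(); print(s['tcp_pos'],s['tool_rot'],s['t'],s['finger_gap'],s['force'])
print(rel([.5838,.1046,.032]))"
```

```text
[0.5844907  0.10310615 0.15326589] [1.76623427e-01 9.84263552e-01 1.56849851e-04 5.42228620e-03] 9.175 0.7061881952861969 [ 0.5182121  -0.04860863 -0.28981938]
[  2.5   0.9 121.2]
```

View pics/w7.png

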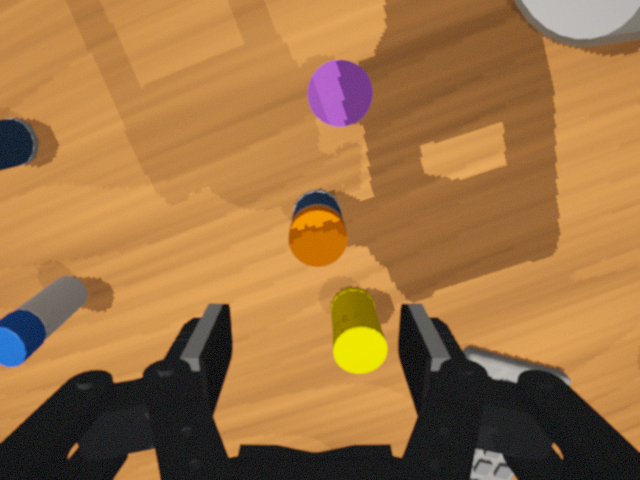

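The target is at (318,237), between the fingers. Yellow at (358,335) is about 80 mm from it, off the jaw axis, and only 61 mm high, so it's below the gripper body. Descend and grip.

Emit:
drive_tool --motion '[2,1,40,0,0,0,60,2,1,80,0,0,0,60,2,1,107,0,0,0,60,2,1,121,0,0,0,60,2,1,121,0,0,0,60,2,1,121,0,0,0,50]'

```text
t: 9.93
tcp_pos: [0.5854, 0.1047, 0.0336]
tool_rot: [0.177, 0.984, 0.0, 0.007]
force: [0.4, -0.4, 0.7]
finger_gap: 0.585
```

Emit:
drive_tool --motion '[0,0,0,0,0,0,40,0,0,0,0,0,0,25,0,0,0,0,0,0,20,0,0,0,0,0,0,20,0,0,0,0,0,0,20,0,0,0,0,0,0,20]'

```text
t: 10.68
tcp_pos: [0.5864, 0.1046, 0.0351]
tool_rot: [0.177, 0.984, 0.001, 0.008]
force: [-1.1, -0.4, 6.3]
finger_gap: 0.367
```

```bash
python3 -c "
from h import *
snap('wrist','w8')
s=manip.sense(); print(s['tcp_pos'],s['tool_rot'],s['t'],s['finger_gap'],s['force'])"
```

```text
[0.58644582 0.10462186 0.03505266] [1.76570186e-01 9.84254474e-01 6.25988714e-04 8.10602118e-03] 10.725 0.37006693751132114 [-0.38368912 -0.58374665  5.91624241]
```

View pics/w8.png

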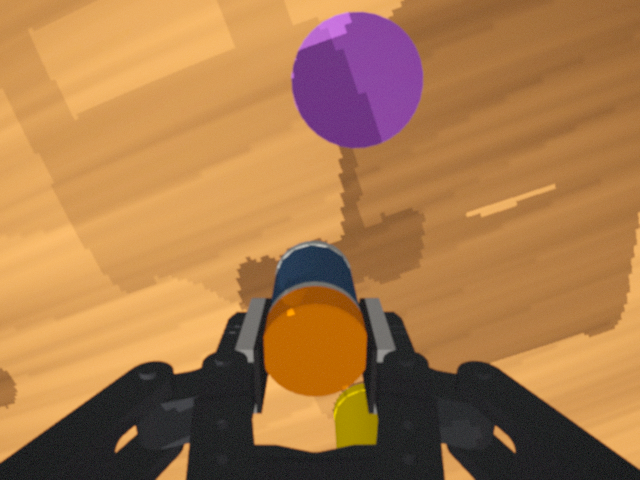

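The second battery is gripped the same way, with an opening of 0.37. Lift.

Emit:
drive_tool --motion '[0,0,-15,0,0,0,20,0,0,-50,0,0,0,20,0,0,-90,0,0,0,20,0,0,-130,0,0,0,20,0,0,-170,0,0,0,20,0,0,-195,0,0,0,20,0,0,-200,0,0,0,20]'

```text
t: 11.6
tcp_pos: [0.5839, 0.105, 0.2376]
tool_rot: [0.177, 0.984, 0.001, 0.01]
force: [-0.0, 0.2, -2.4]
finger_gap: 0.369
```

```bash
python3 -c "
from h import *
snap('top','t9'); crop('t9',175,265,50,7,'t9c')
s=manip.sense(); print(s['tcp_pos'],s['tool_rot'],s['t'],s['finger_gap'],s['force'])
r=R.from_quat(s['tool_rot']); print(np.degrees((r.inv()*R.from_quat([.176,.9844,0,0])).as_rotvec()))
print(rel([.4853,.3219,.238]))"
```

```text
[0.58343405 0.10501201 0.23669553] [1.76548754e-01 9.84247064e-01 8.74703544e-04 9.35355643e-03] 11.65 0.3688207891271328 [ 0.06944824  0.54720639 -1.28478412]
[ 0.28731505  1.03748208 -0.06498639]
[167.4 169.3  -3.5]
```

View pics/t9c.png

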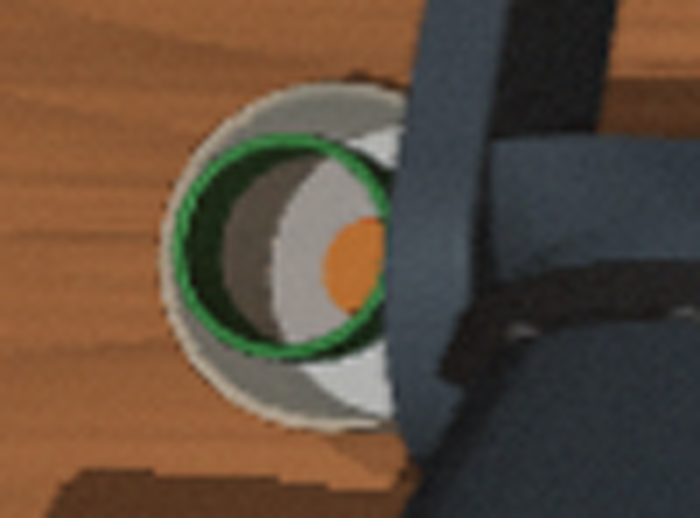

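The jar hasn't moved and the first battery stands inside. I'll carry the second one over, taking out the 1° tilt on the way.

Emit:
drive_tool --motion '[22,22,0,0,0.5,0,20,50,50,0,0,1,0,20,80,81,0,0,1,0,20,110,111,0,0,1,0,20,140,141,-3,0,1,0,20,160,162,-3,0,1,0,20,167,169,-3,0,1,0,20,167,169,-3,0,1,0,20]'

```text
t: 12.65
tcp_pos: [0.485, 0.3213, 0.2365]
tool_rot: [0.176, 0.984, 0.002, 0.0]
force: [-0.2, 0.2, -2.1]
finger_gap: 0.366
```

Emit:
drive_tool --motion '[0,0,0,0,0,0,20,0,0,0,0,0,0,20]'

```text
t: 12.9
tcp_pos: [0.4855, 0.3201, 0.2363]
tool_rot: [0.177, 0.984, 0.001, -0.0]
force: [0.2, -0.6, -0.7]
finger_gap: 0.373
```

```bash
python3 -c "
from h import *
snap('wrist','w10'); snap('scene','s10'); crop('s10',520,300,80,5,'s10c')
s=manip.sense(); print(s['tcp_pos'],s['tool_rot'],s['t'],s['finger_gap'],s['force'])
print(rel([.4853,.3219,.160]))"
```

```text
[0.48544639 0.32046555 0.23649773] [1.76657530e-01 9.84271167e-01 1.54176942e-03 1.03990667e-04] 13.0 0.3678784625354897 [ 0.48745008  0.62878416 -2.06318209]
[ 0.6  1.1 76.5]
```

View pics/w10.png

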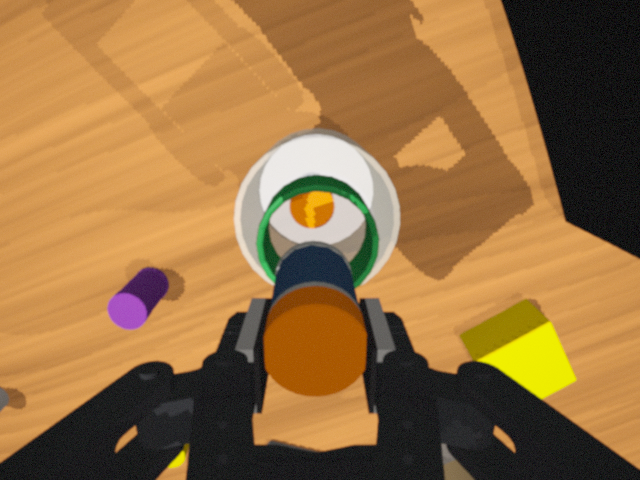

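View pics/s10c.png

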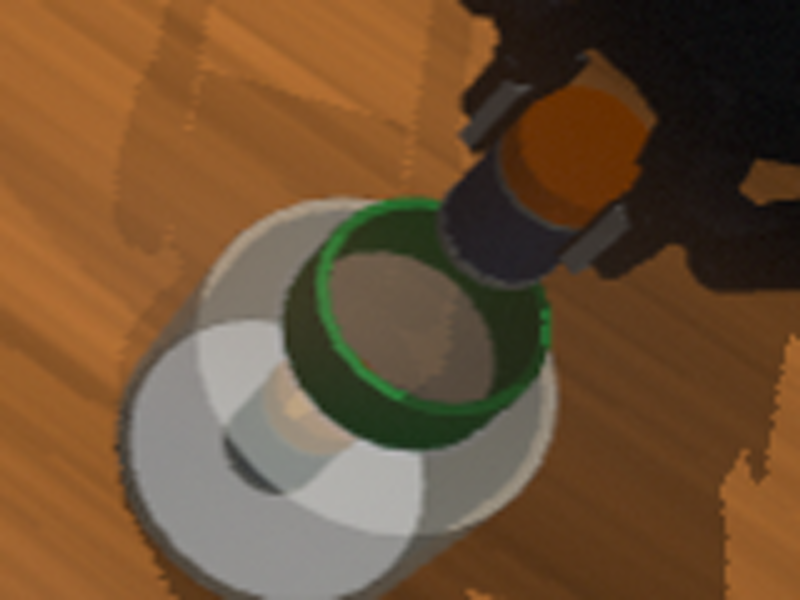

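The first battery stands inside, visible through the belly at about (270,440) in the scene crop. The second is above the mouth, aligned as before. Lower it.

Emit:
drive_tool --motion '[0,1,20,0,0,0,20,0,1,40,0,0,0,20,0,1,57,0,0,0,20,0,1,68,0,0,0,20,0,1,76,0,0,0,20,0,1,76,0,0,0,20]'

```text
t: 13.75
tcp_pos: [0.4858, 0.3215, 0.1602]
tool_rot: [0.177, 0.984, 0.001, -0.0]
force: [-0.1, -0.2, -2.1]
finger_gap: 0.373
```

```bash
python3 -c "
from h import *
snap('wrist','w11')
s=manip.sense(); print(s['tcp_pos'],s['tool_rot'],s['t'],s['finger_gap'],s['force'])"
```

```text
[0.48606138 0.32164398 0.16062774] [1.76686796e-01 9.84265799e-01 1.60135053e-03 2.18888411e-04] 13.8 0.36752369019652614 [-0.43847599 -0.32571878 -2.43659448]
```

View pics/w11.png

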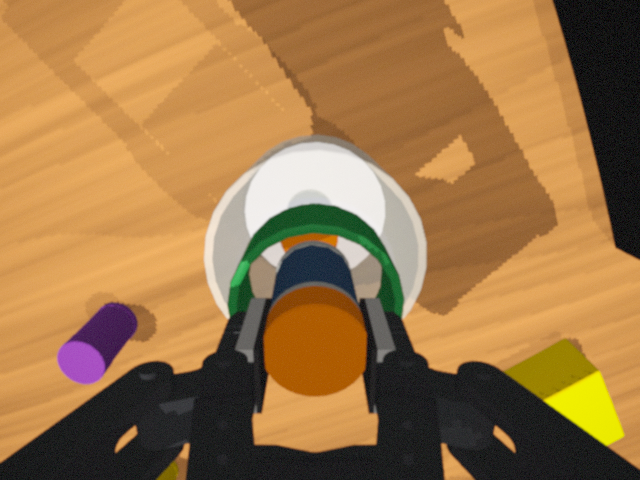

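The battery is centred in the neck with no contact. Release it and rise.

Emit:
drive_tool --motion '[0,0,0,0,0,0,60,0,0,0,0,0,0,60,0,0,0,0,0,0,60,0,0,-25,0,0,0,60,0,0,-60,0,0,0,60,0,0,-90,0,0,0,60,0,0,-90,0,0,0,60,0,0,-90,0,0,0,60]'

```text
t: 14.8
tcp_pos: [0.4853, 0.3211, 0.25]
tool_rot: [0.177, 0.984, 0.001, -0.0]
force: [-1.4, -0.1, -0.6]
finger_gap: 0.701
```

```bash
python3 -c "
from h import *
snap('wrist','w12'); snap('scene','s12'); snap('top','t12');crop('s12',520,300,80,5,'s12c')
s=manip.sense(); print(s['tcp_pos'],s['tool_rot'],s['t'],s['finger_gap'],s['force'])"
```

```text
[0.48516135 0.32100264 0.24919065] [ 1.76720293e-01  9.84260257e-01  7.99457285e-04 -1.02228866e-03] 14.95 0.7022238251229751 [-0.32889872  0.01587495 -0.18578487]
```

View pics/w12.png

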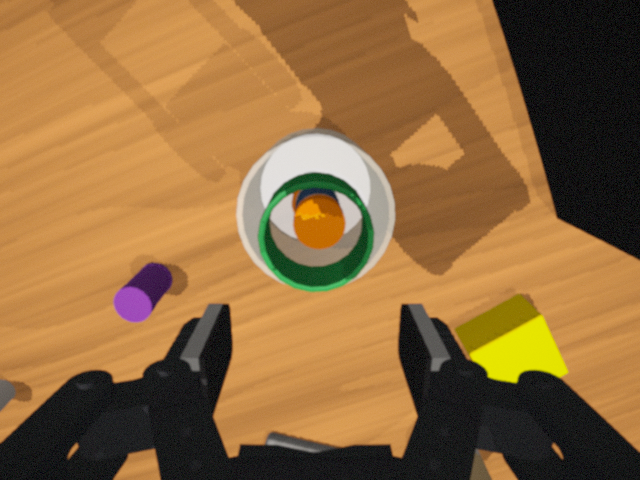

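View pics/s12c.png

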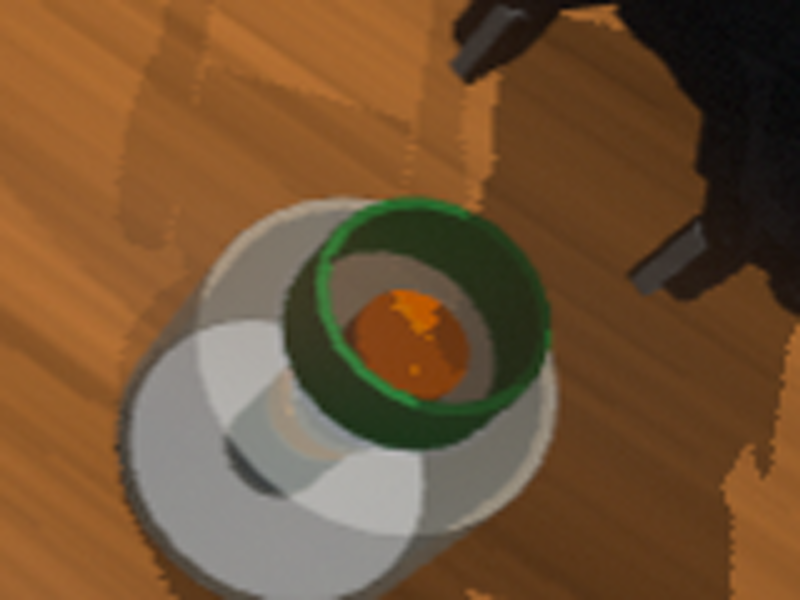

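View pics/s12.png

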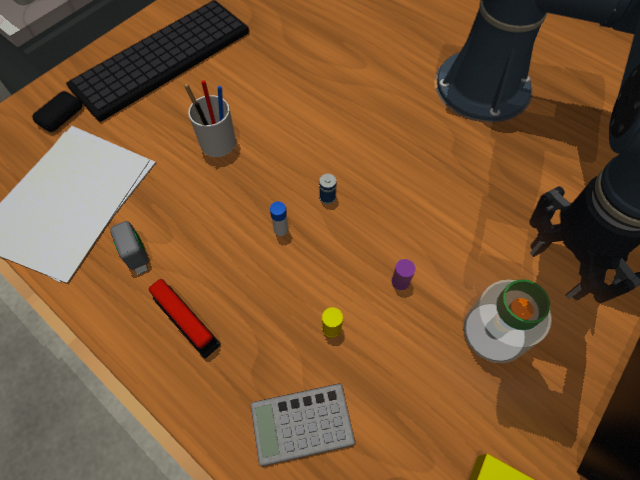

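The second battery landed standing on top of the first: the orange disc is at (411,346) in the scene crop, below the rim. I'll check its height from two views, then look again after a short wait with the arm further away.

Emit:
drive_tool --motion '[0,0,-20,0,0,0,60,0,0,-50,0,0,0,60,0,0,-50,0,0,0,60,0,0,-50,0,0,0,60,0,0,-50,0,0,0,60,0,0,-50,0,0,0,60,0,0,-50,0,0,0,60,0,0,-50,0,0,0,60]'

```text
t: 15.95
tcp_pos: [0.4852, 0.3209, 0.2991]
tool_rot: [0.177, 0.984, 0.001, -0.001]
force: [0.7, -0.3, -0.0]
finger_gap: 0.703
```

```bash
python3 -c "
from h import *
snap('wrist','w13'); snap('scene','s13');crop('s13',520,300,80,5,'s13c'); crop('w13',317,230,80,5,'w13c')
s=load('s12')
for z in (.066,.115,.127): print(z,world(load('s12'),521.8,308.8,z).round(4),world(load('w12'),319,221.5,z).round(4))
s=manip.sense(); print(s['tcp_pos'],s['t'],s['force'])"
```

```text
0.066 [0.4515 0.331  0.066 ] [0.4985 0.3204 0.066 ]
0.115 [0.4783 0.3266 0.115 ] [0.4858 0.3245 0.115 ]
0.127 [0.4848 0.3255 0.127 ] [0.4827 0.3255 0.127 ]
[0.48524706 0.32090833 0.29919531] 16.05 [-0.10776393 -0.06832476  0.71686663]
```

View pics/s13c.png

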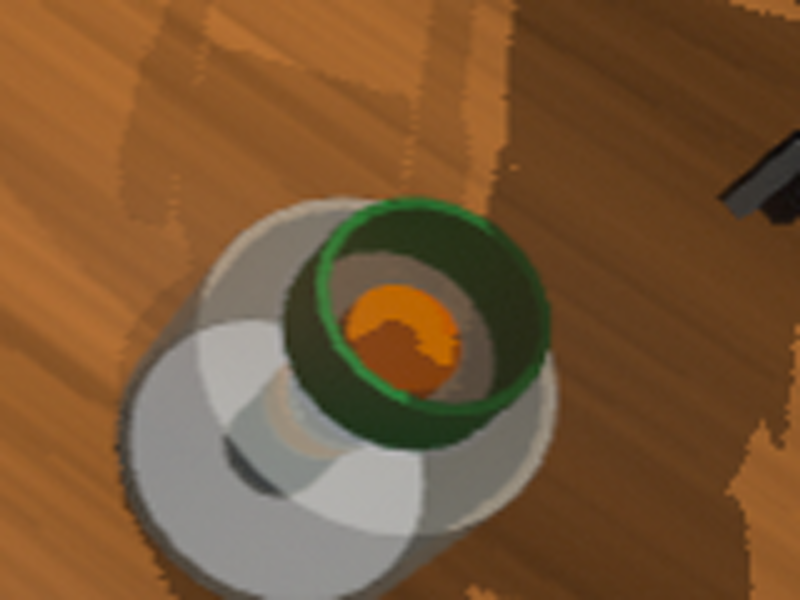

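View pics/w13c.png

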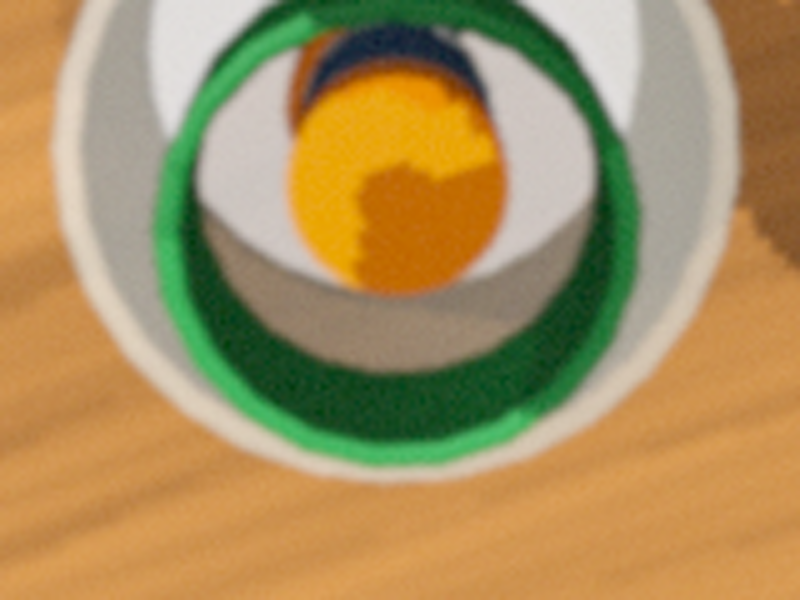

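The views agree on a top height of about 0.127 m, meaning stacked on the first with its centre at about 96 mm. Between looks the disc moved about 1.6 px, so I'll wait a bit longer and check that it has settled.

Emit:
drive_tool --motion '[0,0,0,0,0,0,60,0,0,0,0,0,0,60,0,0,0,0,0,0,60,0,0,0,0,0,0,60,0,0,0,0,0,0,60,0,0,0,0,0,0,60,0,0,0,0,0,0,60,0,0,0,0,0,0,60]'

```text
t: 17.05
tcp_pos: [0.4852, 0.3209, 0.2992]
tool_rot: [0.177, 0.984, 0.001, -0.001]
force: [-0.1, -0.6, -0.5]
finger_gap: 0.701
```

Emit:
drive_tool --motion '[0,0,0,0,0,0,60,0,0,0,0,0,0,60,0,0,0,0,0,0,60,0,0,0,0,0,0,60,0,0,0,0,0,0,60,0,0,0,0,0,0,60,0,0,0,0,0,0,60,0,0,0,0,0,0,60]'

```text
t: 18.05
tcp_pos: [0.4852, 0.3209, 0.2992]
tool_rot: [0.177, 0.984, 0.001, -0.001]
force: [0.0, -0.1, 0.1]
finger_gap: 0.701
```

```bash
python3 -c "
from h import *
snap('scene','s14');crop('s14',520,300,80,5,'s14c')
for f in ('s12','s13','s14'):
    im=load(f)['color'].astype(int); a=im[290:330,500:555]; m=(a[...,0]>110)&(a[...,1]<.65*a[...,0])&(a[...,2]<40)
    y,x=np.nonzero(m); print(f,m.sum(),x.mean()+500,y.mean()+290,x.min()+500,x.max()+500,y.min()+290,y.max()+290)
c=load('s14'); print(pix(c,[.4575,-.0745,.061]))"
```

```text
s12 308 520.6785714285714 308.21753246753246 511 532 298 319
s13 365 520.4438356164384 306.95890410958907 509 531 297 317
s14 361 520.2326869806094 306.7590027700831 509 531 297 317
[328.92782195 178.84519261]
```

View pics/s14c.png

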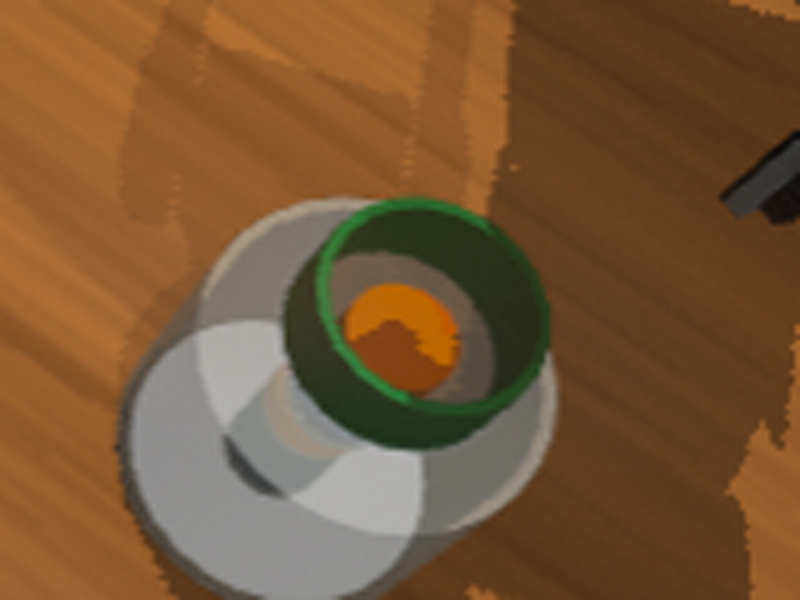

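View pics/s14.png

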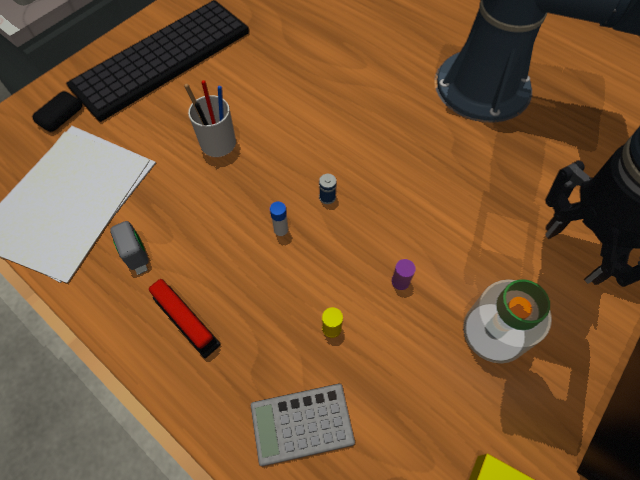

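The stack has settled. The fresh battery (328,181) and the jar look unmoved, and the arm is clear of everything. Handing in.

```bash
python3 -c "
from station import manip
print(manip.sign_off())"
```

```text
the job is handed in; nothing more can be done
None
```

Both taped batteries are inside the jar, and I handed the job in at about 18 s of the 51 s allowed; no verdict is reported. I gripped each one at the taped end, lowered it centred into the green neck with no contact force, released it just above the rim and backed off.

**Last checks:**
- **Taped batteries:** the first stands on the jar floor and the second stands upright on top of it. Two views put the second's top at about 127 mm, below the 155 mm rim, so its centre is about 96 mm up against the 115 mm limit.
- **Settling:** after release the second battery's top shifted by about 1.3 px in the scene view. It then moved only about 0.3 px over the last 2 s.
- **Jar and fresh battery:** both look unmoved in the scene images.
- **Arm:** it ended well above the jar, with about zero wrist force and touching nothing.

No check failed. The only disagreement was my first rough reading of the jar's rim, where the two cameras differed by about 6 mm. After re-reading the rim in an enlarged crop they agreed to within 0.2 mm.

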